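Spatula to its tray, reagent bottle to the carousel gate

TASK

I am about to take the reagent bottle out of the jar carousel, so get the bench ready: lay the mixing spatula down flat in its empty compartment of the instrument tray, blade in the wide end and handle in the narrow end. Then take the carousel by the knob on top of its centre post and gently turn it until the stoppered, narrow-necked reagent bottle stands squarely in the gate, the one gap in the guard rail. Finish there with the gripper still closed on the knob, holding the turntable still; do not knock over the jars or shift anything else on the bench or in the tray.

Things in the scene. Friction and masses are not known exactly. Their poses are not given: they have to be found in the camera images.
- spatula: mixing spatula lying flat on the bench, 200 mm long, 75 g: wooden handle 100 long, 20 wide, 16 mm high; flat steel blade 100 long, 38 wide, 2 mm thick, flush with the handle's underside. Origin mid-length (joint of handle and blade) on the underside; +x to the blade's tip, z up; balance point at x -10 mm. At the start the blade points away from the robot, up to 45 degrees either side
- spatula_grip (a point): good place to grasp the spatula: middle of the handle's section, 40 mm behind the spatula's origin, 8 mm above its underside; the fingers close along the spatula's y on the 20 mm width
- spatula_tip (a point): middle of the blade's tip edge, 100 mm in front of the spatula's origin
- tray: fixed grey tray, 224 (x) by 172 mm (y), floor 3 mm thick, 4 mm walls 16 mm high. Three compartments side by side, 216 mm long (x), 52 wide: straightedge in the middle, brush in the -y one, the +y one empty for the spatula. From x -78 to -2 mm a finger well crosses all: no dividers, outer walls only 5.5 mm high, for fingers beside a handle. Origin: underside, centre
- spatula_slot (a point): centre of the spatula's compartment on its floor, 3 mm above the bench, 56 mm to the tray's +y; axes as the tray. The spatula belongs with its origin here and its x along this x. The +x end is 52 mm wide, for the blade; the last 30 mm at the -x end narrow to 32 mm, for the handle. Play: 8 mm at each end, 7 mm each side of the blade, 6 mm each side of the handle
- stand: fixed round steel stand of the jar carousel, 296 mm across, with a guard rail of 10 mm bar 142 mm from the axis, 62 mm above the bench. The rail has one gap, 80 mm between post axes, the gate, where the 14 mm high base plate juts out as a tongue 80 mm wide to 200 mm from the axis; it is on the stand's own -x. Origin on the axis at bench height, z up; gate's middle at y = 0
- turntable: aluminium deck, 256 mm across, turning either way without stops on a bearing with light drag (0.05 N m); stays where left, turn it slower than 2.5 rad/s. Six cup rings, 88 mm from the axis; centre post 14 mm thick. Origin on the axis, 22 mm above the bench, z up. The reagent bottle is on its -x, thus in the gate when its x and the stand's x point the same way
- knob (a point): middle of the round black fluted knob on top of the centre post, on the axis: 38 mm across, 34 mm high, from 194 to 228 mm above the bench (this point 211 mm). Grip it from above at any yaw; the bottle and jars all end at least 60 mm below the knob
- reagent_bottle: the reagent bottle: brown glass like the jars, 48 mm across, the only one with sloping shoulders, a narrow neck 15 mm across and a black stopper 17 mm across, 105 mm high in all; stands in a cup ring on the turntable, 88 mm from the axis, with 2 mm of play. Origin: middle of its underside, 29 mm above the bench
- jar_1: straight brown glass sample jar with a wide flat black screw lid, 48 mm across, 78 mm high, in another cup ring of the turntable; stays standing. Origin: middle of its underside
- jar_2: straight brown glass sample jar with a wide flat black screw lid, 48 mm across, 78 mm high, in another cup ring of the turntable; stays standing. Origin: middle of its underside
- jar_3: straight brown glass sample jar with a wide flat black screw lid, 48 mm across, 78 mm high, in another cup ring of the turntable; stays standing. Origin: middle of its underside
- jar_4: straight brown glass sample jar with a wide flat black screw lid, 48 mm across, 78 mm high, in another cup ring of the turntable; stays standing. Origin: middle of its underside
- jar_5: straight brown glass sample jar with a wide flat black screw lid, 48 mm across, 78 mm high, in another cup ring of the turntable; stays standing. Origin: middle of its underside
- straightedge: steel bar 200 x 30 x 5 mm lying in the tray's middle compartment; leave alone. Origin: middle of its underside
- sieve_brush: brush 190 mm long, 42 mm wide, 20 mm high lying in the tray's -y compartment; leave alone. Origin: middle, at its underside
- tin_a: round aluminium moisture tin, 65 mm across, 42 mm high, on the bench beyond the spatula; leave alone. Origin: middle of its underside
- tin_b: the same kind of tin, between the robot and the tray; leave alone
- cube_a: grey mortar cube, 71 mm, on the bench beyond; leave alone. Origin: middle of its underside
- cube_b: the same kind of cube, left of the carousel; leave alone

How it is judged (in metres and radians):
On the way, in this order (a step that is already met when the one before it is completed fails the run):
1. the spatula lies flat in its compartment, blade in the wide end, and has been let go (x of spatula in the frame of spatula_slot between -0.012 and 0.012 m and y of spatula in the frame of spatula_slot between -0.01 and 0.01 m and z of spatula in the frame of spatula_slot between -0.004 and 0.004 m and x of spatula_tip in the frame of spatula_slot above 0.08 m and y of spatula_tip in the frame of spatula_slot between -0.012 and 0.012 m and angle between spatula's own z axis and vertical below 0.05 rad and contact force between the fingers and spatula below 0.2 N), for 0.2 s.
2. the reagent bottle stands in the gate and the gripper holds the knob, the turntable still (y of reagent_bottle in the frame of stand between -0.01 and 0.01 m and x of reagent_bottle in the frame of stand below -0.075 m and angle between reagent_bottle's own z axis and vertical below 0.12 rad and height (world z) of reagent_bottle between 0.025 and 0.035 m and angular speed of turntable below 0.06 rad/s and contact force between the fingers and turntable above 3 N and distance between the grasp point and knob below 0.028 m), for 0.2 s.
At the end, for the whole second after the job is handed in: Spatula released, flat in its slot (12 mm along, 10 mm across, 0.05 rad), blade in the wide end; bottle upright in its ring, within 10 mm of the gate's centre line; turntable under 0.06 rad/s, fingers gripping it over 3 N, grasp point within 28 mm of the knob's middle; jars standing (all of step 1 and all of step 2 and angle between each of jar_1, jar_2, jar_3, jar_4, jar_5's own z axis and vertical below 0.12 rad and height (world z) of jar_1 between 0.025 and 0.035 m and height (world z) of jar_2 between 0.025 and 0.035 m and height (world z) of jar_3 between 0.025 and 0.035 m and height (world z) of jar_4 between 0.025 and 0.035 m and height (world z) of jar_5 between 0.025 and 0.035 m); the arm keeps its last pose, push and grip.
It fails at once if the turntable is spun faster than 2.5 rad/s (angular speed of turntable above 2.5 rad/s).
It fails at once if a jar or the reagent bottle is tipped (over 0.4 rad) (angle between any of jar_1, jar_2, jar_3, jar_4, jar_5, reagent_bottle's own z axis and vertical above 0.4 rad).
It fails at once if the spatula is dropped or thrown (moves faster than 0.6 m/s with nothing holding it) (linear speed of spatula above 0.6 m/s and contact force between the fingers and spatula below 0.1 N).
It fails at once if a tin or cube on the bench is shifted by more than 30 mm, or the straightedge or brush in the tray by more than 20 mm (distance of any of tin_a, tin_b, cube_a, cube_b from where it was at the start of the episode above 0.03 m or distance of any of straightedge, sieve_brush from where it was at the start of the episode above 0.02 m).
It also fails if it takes over 53 s, if anything falls off the work surface, if the arm or the gripper's body presses on something with over 40 N, if the wrist force passes 120 N, or if a joint passes its speed limit or range.

ROBOT

A 7-joint arm with a two-finger parallel gripper is mounted at the origin on the work surface. World frame = base frame: x ahead of the robot, y to its left, z up, the work surface at z = 0. Lengths are in mm, angles in rad, forces in N, time in s.
With the tool pointing down it reaches from about 400 to 875 mm from the base axis. Payload 4.4 kg.
Tool frame: the origin (TCP) lies midway between the tips of the shut fingers; the grasp point (between the pads) lies 19 mm behind it; z points along the fingers, y is the line along which they close (so a half turn about z gives the same grasp; the last joint's range is limited). The gripper opens to 85 mm and grips with 20 to 120 N. Pads are 22 mm wide; open, the fingers measure 114 mm over their backs; the gripper's body (76 mm by 85 mm) begins 54 mm behind the grasp point. The pads swing forward as they close: fully open they stand 13 mm farther back than shut.
Start: joints at [-1.362, 0.628, 0.038, 1.517, -0.027, 0.996, -0.02], TCP at [176.356, 625.633, 231.313] pointing down, gripper open.
Joint ranges: [-3.06, 3.06], [-0.37, 2.12], [-1.25, 1.32], [0.18, 2.47], [-1.1, 4.24], [0.23, 1.98], [-2.94, 2.94]. Speed limits (rad/s): [2.57, 2.57, 3.14, 3.14, 3.14, 3.14, 3.14].

INTERFACE

Orientations are given as [roll, pitch, yaw] about the fixed x, y, z axes, in that order (R = Rz(yaw) Ry(pitch) Rx(roll)).
In Python, from cell import ctrl gives the robot as it stands.
- The arm moves only by the shell command python3 -m handwheel 'ROWS'. ROWS is JSON, a list of rows, each a list of 3 entries, a list of its own where there are three numbers: the turn, a rotation vector about the tool's x, y, z in degrees, then the shift along the tool's x, y, z in m, then the closure, from 0 (fully open) to 1 (shut). A call has 1 to 5 rows; each row shifts and turns the commanded pose from where the row before left it, along the tool's axes as they then stand; what a row does not reach is not made up. A row lasts 1/12 s, in which the tool goes at most 41.7 mm and 7.16 degrees, less where a joint would pass 70% of its speed; a pose out of reach is approached as far as the arm can. A call is refused whole if a number of a shift passes 0.0417 or a number of a turn 7.16, either way. A call with a gripper value outside its range is refused whole. The fingers move at their own pace and stop on an object; the grip force is fixed at half the most. Time passes only in rows, so rows that do not move let the fingers close. It gives the time, the measured TCP pose, the force, the opening and the grip force at its end, in the units of the state.
- ctrl.read_state(): the state, without advancing time (a new reading comes with each control period).
- ctrl.get_image(name): name is "scene" or "side" or "wrist"; returns a dict with "pixels" (384x512x3 uint8, red, green, blue), "fx", "fy", "cx", "cy" (pixels), "pose" (4x4, takes a point from camera to world coordinates); the wrist camera has in their place "T_tool_cam" (4x4, takes a point from camera to tool coordinates, whose origin is the TCP and whose axes are the flange's). Camera axes: x right, y up, looking along -z (the intrinsics and any distortion apply to the point x, -y, -z); pixel columns grow to the right and rows downward; lengths in mm; the calibration is good to about 2 mm. A picture is of the moment at which its call begins: read the wrist's pose just before it. There is no depth.
- ctrl.finish_job(): hands the job in; it is judged then, once.
The state is a dict: "clock": time; "qpos": joint angles; "qd": joint speeds; "tau": joint torques, N m; "eef_pos": TCP position; "tool_rot": TCP orientation; "force": force on the tool from outside, world axes, zero at the start; "torque": the same for the moment, N m; "width": finger opening in mm; "gripper_force": force on a finger pad.
Only numpy, scipy, OpenCV 4.12 (cv2) and the standard library are available. Lean on these libraries where they do the work, as an engineer would, in place of code of your own. Each camera call takes 0.05 s, during which the arm holds its last target. There are 200 camera calls.

## Working session

There is one attempt and no reset: what is moved stays moved. The work goes in short steps, Python scripts to look and compute and a shell command to move; the robot and the scene stay as the last step left them, time stands still between calls to the robot, and variables do not carry over. Pictures are saved under pics/ and viewed, at most 10 in all, crops included, and the job is handed in when it is done.

```bash
ls; mkdir -p pics; python3 - <<'E'
from cell import ctrl
import cv2,json,numpy as np
np.set_printoptions(precision=4,suppress=True)
s=ctrl.read_state(); print(s)
ims=[]
for n in ("scene","side","wrist"):
    d=ctrl.get_image(n); 
    cv2.imwrite(f"pics/{n}0.png",d["pixels"][:,:,::-1])
    print(n,{k:v for k,v in d.items() if k!="pixels"})
    np.save(f"{n}0.npy",d,allow_pickle=True)
E
```

```text
pics
{'clock': 0.0, 'qpos': array([-1.3618,  0.6294,  0.0385,  1.5184, -0.027 ,  0.9963, -0.02  ]), 'qd': array([-0.0017,  0.0003, -0.0005, -0.0006, -0.0014,  0.0001,  0.0005]), 'tau': array([ -0.001 , -56.3389,   1.2257, -19.3449,   0.0109,   0.0104,
        -0.    ]), 'eef_pos': array([176.1878, 625.0046, 230.3814]), 'tool_rot': array([-3.1397,  0.0001,  2.8668]), 'force': array([ 0.7027, -0.1887,  0.3982]), 'torque': array([ 0.0149, -0.0655,  0.0072]), 'gripper_force': 0.0, 'width': 85.5039865217845}
scene {'fx': 386.160925191118, 'fy': 386.160925191118, 'cx': 260.2360344072713, 'cy': 196.71788944594888, 'pose': array([[  -0.3163,   -0.5262,    0.7893, 1641.2802],
       [   0.9486,   -0.1873,    0.2552,  399.5897],
       [   0.0136,    0.8295,    0.5584,  920.3411],
       [   0.    ,    0.    ,    0.    ,    1.    ]])}
side {'fx': 447.4614576273733, 'fy': 447.4614576273733, 'cx': 257.615221283102, 'cy': 192.9180254088457, 'pose': array([[   0.9904,    0.0776,   -0.1141,  399.3685],
       [  -0.138 ,    0.5554,   -0.82  , -954.6369],
       [  -0.0003,    0.8279,    0.5608,  853.4446],
       [   0.    ,    0.    ,    0.    ,    1.    ]])}
wrist {'fx': 298.5367847548336, 'fy': 298.5367847548336, 'cx': 254.16588536595003, 'cy': 191.0694735989601, 'T_tool_cam': array([[   0.0008,    0.9646,    0.2638,   66.4892],
       [   1.    ,   -0.001 ,    0.0004,    1.3624],
       [   0.0006,    0.2638,   -0.9646, -143.9219],
       [   0.    ,    0.    ,    0.    ,    1.    ]])}
```

View pics/scene0.png

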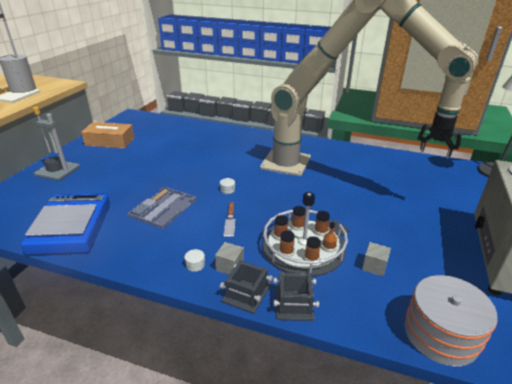

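View pics/side0.png

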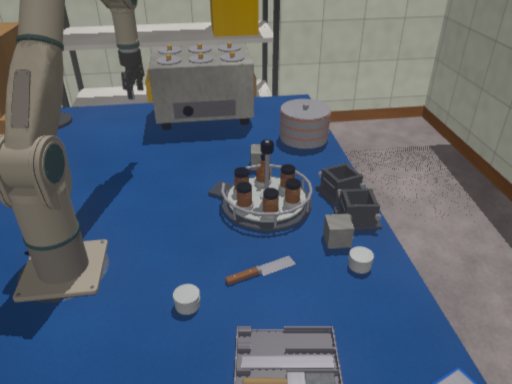

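The scene view shows the tray at about (163,205), the spatula at (230,218) with its blade away from the robot, and the carousel at (305,238) with the bottle near (331,236). In the side view, the gate tongue is near (217,190), the spatula runs from (230,278) to (295,262), and the tray is at (287,350) with its top compartment empty. I'll enlarge both.

```bash
cat > h.py <<'E'
import numpy as np, cv2
from scipy.spatial.transform import Rotation as R
np.set_printoptions(precision=2,suppress=True)
def tool(s):
    T=np.eye(4); T[:3,:3]=R.from_euler('xyz',s["tool_rot"]).as_matrix(); T[:3,3]=s["eef_pos"]; return T
def cam(d,s=None):
    return d["pose"] if "pose" in d else tool(s)@d["T_tool_cam"]
def ray(d,uv,z,s=None):
    "pixel(s) -> world points on plane z"
    P=cam(d,s); uv=np.atleast_2d(uv).astype(float)
    r=np.c_[(uv[:,0]-d["cx"])/d["fx"],-(uv[:,1]-d["cy"])/d["fy"],-np.ones(len(uv))]@P[:3,:3].T
    return P[:3,3]+r*((z-P[2,3])/r[:,2])[:,None]
def proj(d,p,s=None):
    P=cam(d,s); c=(np.atleast_2d(p)-P[:3,3])@P[:3,:3]
    return np.c_[d["cx"]+d["fx"]*c[:,0]/-c[:,2],d["cy"]-d["fy"]*c[:,1]/-c[:,2]]
def load(n): return np.load(n,allow_pickle=True).item()
def snap(ctrl,n,name):
    s=ctrl.read_state(); d=ctrl.get_image(n); d["s"]=s; np.save(name+".npy",d,allow_pickle=True); return d,s
E
python3 - <<'E'
from h import *
a=load("scene0.npy")["pixels"];b=load("side0.npy")["pixels"]
c=lambda im,x,y,w,h,W,H:cv2.resize(im[y:y+h,x:x+w,::-1],(W,H),interpolation=cv2.INTER_CUBIC)
o=np.vstack([np.hstack([c(a,120,175,120,90,400,300),c(a,250,185,112,84,400,300)]),
 np.hstack([c(b,205,245,160,120+19,346,300),c(b,205,130,121,80,454,300)])])
cv2.imwrite("pics/c1.png",o)
for n,z,uv in (("scene0",0,[[230,218],[163,205],[308,198]]),("side0",0,[[230,278],[295,262],[287,350]])):
    print(ray(load(n+".npy"),uv,z))
# knob triangulation: z=211
print(ray(load("scene0.npy"),[309,199],211),ray(load("side0.npy"),[267,147],211))
E
```

```text
[[ 522.6   -85.8     0.  ]
 [ 532.25 -378.56    0.  ]
 [ 281.29  173.78    0.  ]]
[[ 444.75  -95.6     0.  ]
 [ 628.43  -58.95    0.  ]
 [ 551.58 -337.23    0.  ]]
[[597.72 229.92 211.  ]] [[592.17 225.49 211.  ]]
```

View pics/c1.png

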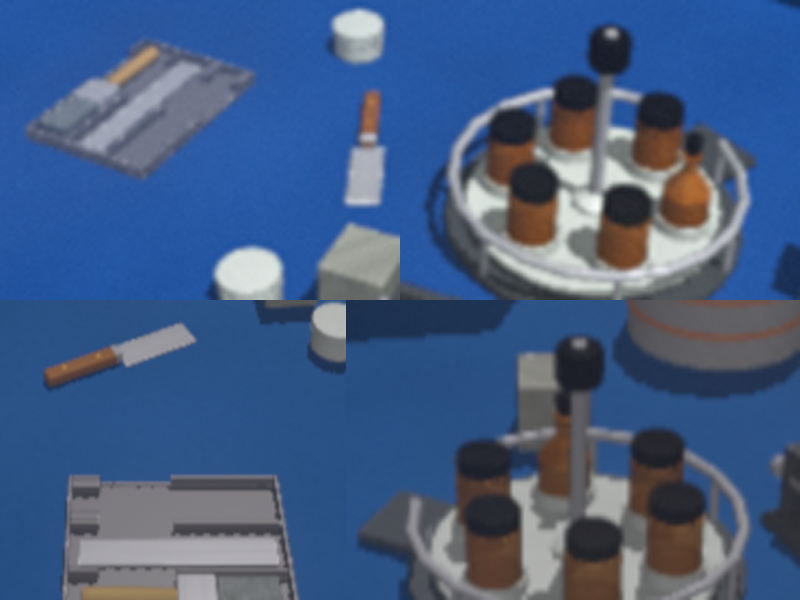

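The crops show the knob at about scene (309,199), the bottle on the +y side, the tongue pointing towards the robot and +y, and the +y compartment empty with its well at -x. Next I'll check what the wrist camera can see and get rough bottle and gate angles.

```bash
python3 - <<'E'
from h import *
a=load("scene0.npy");b=load("side0.npy")
print("stopper",ray(a,[332,225],134),ray(b,[262.8,156.7],134))
print("tongue",ray(a,[348.6,229.8],14),ray(b,[[209.3,191.3],[219.4,181.2]],14))
print("tin_b",ray(a,[228,184],42),"tin_a",ray(a,[195,256],42))
E
```

```text
stopper [[608.86 316.42 134.  ]] [[591.44 303.25 134.  ]]
tongue [[459.57 367.6   14.  ]] [[410.52 304.9   14.  ]
 [448.45 363.21  14.  ]]
tin_b [[ 353.52 -162.48   42.  ]] tin_a [[804.92 -94.09  42.  ]]
```

View pics/wrist0.png

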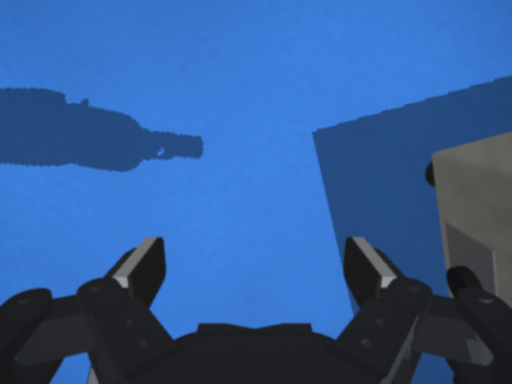

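The wrist view looks towards tool +x with the gripper filling the bottom of the image. I'll move over the spatula, then yaw to about 11°.

```bash

python3 -m handwheel '[[[0,0,0],[-0.0296,-0.0223,0],0],[[0,0,0],[-0.0296,-0.0223,0],0],[[0,0,0],[-0.0296,-0.0223,0],0],[[0,0,0],[-0.0296,-0.0223,0],0],[[0,0,0],[-0.0296,-0.0223,0],0]]'
python3 -m handwheel '[[[0,0,0],[-0.0296,-0.0223,0],0],[[0,0,0],[-0.0296,-0.0223,0],0],[[0,0,0],[-0.0296,-0.0223,0],0],[[0,0,0],[-0.0296,-0.0223,0],0],[[0,0,0],[-0.0296,-0.0223,0],0]]'
python3 -m handwheel '[[[0,0,7],[0,0,0],0],[[0,0,7],[0,0,0],0],[[0,0,0],[0,0,0],0]]'
```

```text
clock: 0.57
eef_pos: [289.2, 476.5, 231.1]
tool_rot: [-3.141, 0.0, 2.867]
force: [0.6, -0.4, -0.0]
width: 85.3
gripper_force: 0.0
clock: 0.98
eef_pos: [401.4, 329.0, 231.2]
tool_rot: [-3.141, -0.0, 2.867]
force: [0.5, -0.6, 0.8]
width: 85.4
gripper_force: 0.0
clock: 1.23
eef_pos: [401.3, 329.7, 231.2]
tool_rot: [-3.141, 0.0, 2.617]
force: [-0.2, 0.4, -0.3]
width: 85.5
gripper_force: 0.0
```

```bash

python3 -m handwheel '[[[0,0,7],[0,0,0],0],[[0,0,7],[0,0,0],0],[[0,0,7],[0,0,0],0],[[0,0,7],[0,0,0],0],[[0,0,7],[0,0,0],0]]' >/dev/null
python3 -m handwheel '[[[0,0,7],[0,0,0],0],[[0,0,7],[0,0,0],0],[[0,0,7],[0,0,0],0],[[0,0,7],[0,0,0],0],[[0,0,7],[0,0,0],0]]' >/dev/null
python3 -m handwheel '[[[0,0,7],[0,0,0],0],[[0,0,7],[0,0,0],0],[[0,0,7],[0,0,0],0],[[0,0,7],[0,0,0],0],[[0,0,7],[0,0,0],0]]' >/dev/null
python3 -m handwheel '[[[0,0,7],[0,0,0],0],[[0,0,7],[0,0,0],0],[[0,0,7],[0,0,0],0],[[0,0,7],[0,0,0],0],[[0,0,7],[0,0,0],0]]'
python3 -m handwheel '[[[0,0,0],[0,0.035,0],0],[[0,0,0],[0,0.035,0],0],[[0,0,0],[0,0.035,0],0],[[0,0,0],[0,0.035,0],0],[[0,0,0],[0,0.035,0],0]]'
python3 -m handwheel '[[[0,0,0],[0,0.035,0],0],[[0,0,0],[0,0.035,0],0],[[0,0,0],[0,0.035,0],0],[[0,0,0],[0,0.035,0],0],[[0,0,0],[0,0.035,0],0]]'
python3 -m handwheel '[[[0,0,0],[0,0.035,0],0],[[0,0,0],[0,0.035,0],0],[[0,0,0],[0,0,0],0]]'
python3 - <<'E'
from h import *
from cell import ctrl
d,s=snap(ctrl,"wrist","w1"); print(s["qpos"],s["eef_pos"],s["tool_rot"])
cv2.imwrite("pics/w1.png",d["pixels"][:,:,::-1])
E
```

```text
clock: 2.9
eef_pos: [399.9, 331.3, 231.0]
tool_rot: [3.142, 0.001, 0.179]
force: [-0.1, -0.5, -0.7]
width: 85.5
gripper_force: 0.0
clock: 3.32
eef_pos: [431.4, 157.8, 231.1]
tool_rot: [-3.142, 0.001, 0.185]
force: [0.8, 0.4, 0.3]
width: 85.4
gripper_force: 0.0
clock: 3.73
eef_pos: [463.0, -14.5, 231.2]
tool_rot: [-3.141, 0.0, 0.185]
force: [1.2, 1.0, -0.2]
width: 85.3
gripper_force: 0.0
clock: 3.98
eef_pos: [476.4, -90.4, 232.2]
tool_rot: [3.136, -0.002, 0.174]
force: [-0.1, -0.6, 0.1]
width: 85.4
gripper_force: 0.0
[-0.41  0.49  0.78  1.98 -0.45  0.84 -0.78] [476.4  -90.44 232.2 ] [ 3.14 -0.    0.17]
```

View pics/w1.png

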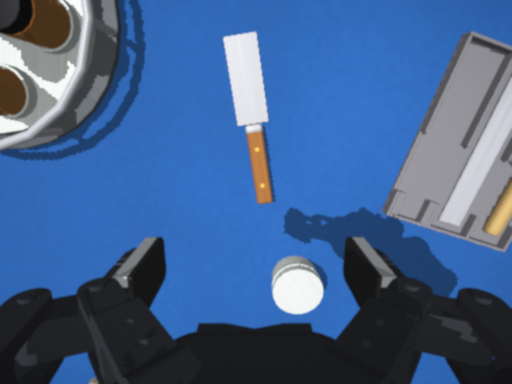

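The wrist view shows the spatula from its tip at (241,33) to its handle end at (264,203), tin_b at (297,285), and the tray at the right edge with the narrow end near (400,205). I'll measure the spatula first.

```bash
python3 - <<'E'
from h import *
d=load("w1.npy"); s=d["s"]; p=d["pixels"]; hsv=cv2.cvtColor(p,cv2.COLOR_RGB2HSV)
roi=np.zeros(p.shape[:2],np.uint8); roi[15:225,195:310]=1
def big(m):
    c=max(cv2.findContours(m.astype(np.uint8)*roi,cv2.RETR_EXTERNAL,cv2.CHAIN_APPROX_NONE)[0],key=cv2.contourArea); return c[:,0,:].astype(float)
bl=big((hsv[...,1]<60)&(hsv[...,2]>150)); ha=big((hsv[...,0]<25)&(hsv[...,1]>110)&(hsv[...,2]>60))
for n,c,z in (("blade",bl,2),("handle",ha,16)):
    w=ray(d,c,z,s)[:,:2]; (ce,sz,an)=cv2.minAreaRect(w.astype(np.float32)); b=cv2.boxPoints((ce,sz,an))
    m=w.mean(0); v=np.linalg.svd(w-m)[2][0]; v*=np.sign(v[0])
    t=(w-np.array(ce))@v
    print(n,"c",np.array(ce),"size",sz,"yaw",np.degrees(np.arctan2(v[1],v[0])),"ends",np.array(ce)+v*t.min(),np.array(ce)+v*t.max())
E
```

```text
blade c [569.2  -65.76] size (111.08308410644531, 38.27406311035156) yaw 18.494243925835644 ends [516.48 -83.39] [621.86 -48.14]
handle c [475.85 -97.88] size (87.3809585571289, 17.790067672729492) yaw 18.655682827808473 ends [ 434.45 -111.86] [517.26 -83.9 ]
```

```bash
python3 - <<'E'
from h import *
d=load("w1.npy"); s=d["s"]; p=d["pixels"]; hsv=cv2.cvtColor(p,cv2.COLOR_RGB2HSV)
m=((hsv[...,1]<90)).astype(np.uint8); m[:,:375]=0; m[260:]=0
n,l,st,_=cv2.connectedComponentsWithStats(m); k=1+np.argmax(st[1:,4]); m=l==k; print(st[k])
def fit(w):
    for _ in range(3):
        vx,vy,x,y=cv2.fitLine(w.astype(np.float32),cv2.DIST_HUBER,0,.01,.01).ravel()
        r=abs((w-[x,y])@[-vy,vx]); w=w[r<max(1.5,2*np.median(r))]
    return np.array([vx,vy])*np.sign(vx),np.array([x,y]),r.mean(),len(w)
L=np.array([[np.flatnonzero(m[v]).min()-.5,v] for v in range(55,195)])
Bt=np.array([[u,np.flatnonzero(m[:,u]).max()+.5] for u in range(395,500)])
Tp=np.array([[u,np.flatnonzero(m[:,u]).min()-.5] for u in range(478,511)])
print(L[::20].tolist(),Bt[::20].tolist(),Tp[::8].tolist())
for z in (0,16):
  v,c,r,nn=fit(ray(d,L,z,s)[:,:2]); print("side z",z,np.degrees(np.arctan2(v[1],v[0])),c,r,nn)
  if z==0: vx,c0=v,c
for nme,q in (("-x end",Bt),("+x end",Tp)):
  v,c,r,nn=fit(ray(d,q,16,s)[:,:2]); print(nme,np.degrees(np.arctan2(v[1],v[0])),c,r,nn, "along",(c-c0)@vx)
  if nme=="-x end": a0=(c-c0)@vx
  else: a1=(c-c0)@vx
vy=np.array([-vx[1],vx[0]]); mid=c0+vx*(a0+112)
print("len",a1-a0,"slot",mid-vy*30,"center",mid-vy*86,"slot2",c0+vx*(a0+a1)/2-vy*30)
E
```

```text
[  382    31   130   221 17925]
[[452.5, 55.0], [443.5, 75.0], [434.5, 95.0], [425.5, 115.0], [415.5, 135.0], [406.5, 155.0], [397.5, 175.0]] [[395.0, 217.5], [415.0, 223.5], [435.0, 230.5], [455.0, 236.5], [475.0, 243.5], [495.0, 249.5]] [[478.0, 33.5], [486.0, 36.5], [494.0, 39.5], [502.0, 42.5], [510.0, 45.5]]
side z 0 -7.8848877 [ 559.43 -284.66] 0.29555187850151005 140
side z 16 -7.8848896 [ 558.72 -275.82] 0.2829840117963659 140
-x end 82.046745 [ 432.05 -355.21] 0.350111938800324 105 along -116.49761
+x end 81.98096 [ 662.58 -326.77] 0.21926536014502213 33 along 107.950455
len 224.44806 slot [ 550.86 -313.76] center [ 543.18 -369.23] slot2 [ 551.08 -313.79]
```

The tray's measured length is 224.4 mm (224 expected) and its corner is square, which puts the slot at (551,-314) with yaw -7.9°. The spatula measures 198 mm, with its origin at (528,-80) and yaw 18.6°. I'll descend on the grip point at (490,-93).

```bash

python3 -m handwheel '[[[0,0,-4.3],[0.006,0.0035,0],0],[[0,0,-4.3],[0.006,0.003,0],0],[[0,0,0],[0,0,0.03],0],[[0,0,0],[0,0,0.036],0],[[0,0,0],[0,0,0.036],0]]' >/dev/null
python3 -m handwheel '[[[0,0,0],[0,0,0.036],0],[[0,0,0],[0,0,0.036],0],[[0,0,0],[0,0,0],0],[[0,0,0],[0,0,0],0]]'
python3 -c "
from cell import ctrl
import numpy as np
for _ in range(2):
  s=ctrl.read_state();print(s['eef_pos'],np.degrees(s['tool_rot']))"
```

```text
clock: 4.78
eef_pos: [487.3, -84.8, 56.3]
tool_rot: [-3.139, 0.003, 0.332]
force: [0.9, 0.2, 1.0]
width: 85.2
gripper_force: 0.0
[487.28501964 -84.80520636  56.28652624] [-179.82987631    0.19896575   19.02639257]
[487.28501964 -84.80520636  56.28652624] [-179.82987631    0.19896575   19.02639257]
```

```bash
python3 - <<'E'
from h import *
from cell import ctrl
d,s=snap(ctrl,"wrist","w2"); p=d["pixels"]; hsv=cv2.cvtColor(p,cv2.COLOR_RGB2HSV); print(s["eef_pos"],s["qd"])
cv2.imwrite("pics/w2.png",p[:,:,::-1])
def big(m):
    m=m.astype(np.uint8); m[:,:150]=0; m[:,360:]=0
    c=max(cv2.findContours(m,cv2.RETR_EXTERNAL,cv2.CHAIN_APPROX_NONE)[0],key=cv2.contourArea); return c[:,0,:].astype(float)
bl=big((hsv[...,1]<60)&(hsv[...,2]>150)); ha=big((hsv[...,0]<25)&(hsv[...,1]>110)&(hsv[...,2]>60))
for n,c,z in (("blade",bl,2),("handle",ha,16)):
    w=ray(d,c,z,s)[:,:2]; (ce,sz,an)=cv2.minAreaRect(w.astype(np.float32))
    m=w.mean(0); v=np.linalg.svd(w-m)[2][0]; v*=np.sign(v[0]); t=(w-np.array(ce))@v
    print(n,c.min(0),c.max(0),"c",np.array(ce),"size",sz,"yaw",np.degrees(np.arctan2(v[1],v[0])),"ends",np.array(ce)+v*t.min(),np.array(ce)+v*t.max())
E
```

```text
[487.29 -84.81  56.29] [-0.02 -0.06  0.06 -0.03  0.01  0.01 -0.01]
blade [239.   0.] [303. 154.] c [569.61 -65.71] size (90.3302001953125, 38.13099670410156) yaw 18.951811390113477 ends [526.9  -80.38] [612.3  -51.05]
handle [254. 173.] [283. 294.] c [476.06 -97.41] size (87.61641693115234, 18.501916885375977) yaw 18.71255771151251 ends [ 434.59 -111.46] [517.53 -83.37]
```

View pics/w2.png

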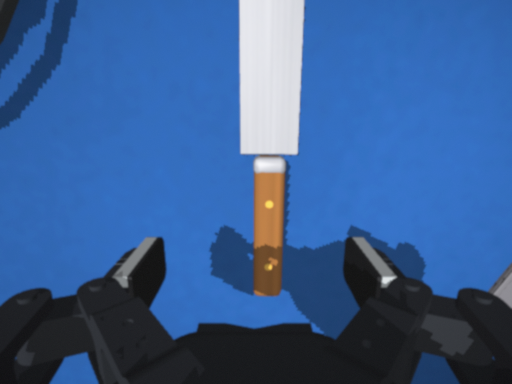

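The image shows the handle between the fingers, from (268,173) to (268,294), and both measurements agree. I need to shift 8.5 mm along tool y, then go down.

```bash

python3 -m handwheel '[[[0,0,0],[0,0.0085,0],0],[[0,0,0],[0,0,0.02],0],[[0,0,0],[0,0,0.02],0],[[0,0,0],[0,0,0.005],0],[[0,0,0],[0,0,0],0]]'
python3 -m handwheel '[[[0,0,0],[0,0,0.003],0],[[0,0,0],[0,0,0.003],0],[[0,0,0],[0,0,0],0]]'
```

```text
clock: 5.25
eef_pos: [491.9, -94.7, 13.0]
tool_rot: [3.141, -0.001, 0.329]
force: [1.3, -0.8, -0.5]
width: 85.3
gripper_force: 0.0
clock: 5.5
eef_pos: [491.9, -94.5, 6.9]
tool_rot: [3.141, -0.001, 0.329]
force: [-0.0, 0.3, 0.2]
width: 85.5
gripper_force: 0.0
```

```bash

python3 -m handwheel '[[[0,0,0],[-0.001,-0.002,0.002],0],[[0,0,0],[0,0,0],0.5],[[0,0,0],[0,0,0],1],[[0,0,0],[0,0,0],1],[[0,0,0],[0,0,0],1]]'
python3 -m handwheel '[[[0,0,0],[0,0,0],1],[[0,0,0],[0,0,0],1],[[0,0,0],[0,0,0],1],[[0,0,0],[0,0,0],1],[[0,0,0],[0,0,0],1]]'
```

```text
clock: 5.92
eef_pos: [489.8, -92.9, 4.4]
tool_rot: [3.141, -0.0, 0.329]
force: [0.2, 0.5, -0.8]
width: 38.5
gripper_force: 0.0
clock: 6.33
eef_pos: [489.9, -93.0, 4.5]
tool_rot: [3.141, -0.0, 0.329]
force: [-0.3, -0.5, 6.1]
width: 18.2
gripper_force: 59.3
```

The handle is gripped (18 mm, 59 N). I'll lift, turn and carry it over the slot.

```bash

python3 -m handwheel '[[[0,0,0],[0,0,-0.008],1],[[0,0,0],[0,0,-0.016],1],[[0,0,0],[0,0,-0.022],1],[[0,0,0],[0,0,-0.022],1],[[0,0,0],[0,0,-0.022],1]]'
python3 -m handwheel '[[[0,0,4.7],[0,0,0],1],[[0,0,5.5],[0,0,0],1],[[0,0,5.5],[0,0,0],1],[[0,0,5.5],[0,0,0],1],[[0,0,5.5],[0,0,0],1]]' >/dev/null
python3 -m handwheel '[[[0,0,0],[0.005,0.02,0],1],[[0,0,0],[0.008,0.03,0],1],[[0,0,0],[0.008,0.03,0],1],[[0,0,0],[0.008,0.03,0],1],[[0,0,0],[0.008,0.03,0],1]]'
python3 -m handwheel '[[[0,0,0],[0.008,0.03,0],1],[[0,0,0],[0.004,0.026,0],1],[[0,0,0],[0.002,0.014,0],1],[[0,0,0],[0,0,0],1],[[0,0,0],[0,0,0],1]]'
python3 -m handwheel '[[[0,0,0],[0,0,0],1],[[0,0,0],[0,0,0],1]]'
python3 - <<'E'
from h import *
from cell import ctrl
d,s=snap(ctrl,"wrist","w3"); p=d["pixels"]; print(s["eef_pos"],s["tool_rot"],s["qd"],s["qpos"])
cv2.imwrite("pics/w3.png",p[:,:,::-1])
E
```

```text
clock: 6.75
eef_pos: [489.1, -92.7, 95.3]
tool_rot: [-3.141, 0.001, 0.329]
force: [-0.3, 1.0, 0.0]
width: 18.2
gripper_force: 58.7
clock: 7.58
eef_pos: [507.1, -237.5, 94.4]
tool_rot: [-3.141, 0.001, -0.136]
force: [0.3, 0.0, -1.0]
width: 18.2
gripper_force: 58.8
clock: 8.0
eef_pos: [511.0, -307.2, 94.1]
tool_rot: [-3.14, 0.001, -0.138]
force: [-0.4, -0.2, -0.3]
width: 18.2
gripper_force: 58.8
clock: 8.17
eef_pos: [511.9, -305.2, 94.0]
tool_rot: [-3.139, 0.001, -0.134]
force: [0.6, 0.0, -0.7]
width: 18.2
gripper_force: 58.8
[ 511.93 -305.21   93.98] [-3.14  0.   -0.13] [-0. -0.  0. -0.  0. -0.  0.] [ 0.11  0.83  0.65  1.8  -0.7   0.76 -0.57]
```

View pics/w3.png

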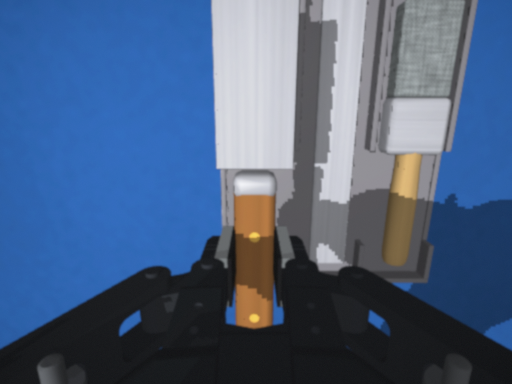

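The view shows the spatula held level, with its blade base at (254,168). The tray is below, with its narrow end near v≈275 and its -y wall at about u≈430. I'll measure the held pose and check the tray again.

```bash
python3 - <<'E'
from h import *
d=load("w3.npy"); s=d["s"]; p=d["pixels"]; hsv=cv2.cvtColor(p,cv2.COLOR_RGB2HSV)
zb=s["eef_pos"][2]-4.5
# blade edges: bright white region cols 205..305
g=(hsv[...,1]<60)&(hsv[...,2]>165)
L=[];Rr=[]
for v in range(5,160,3):
    q=np.flatnonzero(g[v,200:306])+200
    L.append([q.min()-.5,v]);Rr.append([q.max()+.5,v])
l=ray(d,L,zb+2,s)[:,:2]; r=ray(d,Rr,zb+2,s)[:,:2]
print("width",np.median(np.linalg.norm(l-r,axis=1)))
c=(l+r)/2; vx,vy,x,y=cv2.fitLine(c.astype(np.float32),cv2.DIST_HUBER,0,.01,.01).ravel(); k=np.sign(vx);v=np.array([vx,vy])*k
print("blade yaw",np.degrees(np.arctan2(v[1],v[0])),[np.degrees(np.arctan2(*np.polyfit(e[:,0],e[:,1],1)[:1],1)) for e in (l,r)])
base=ray(d,[254.5,168],zb+2,s)[0,:2]; o=np.array([x,y])+v*((base-[x,y])@v); print("origin",o, "rel tcp",o-s["eef_pos"][:2],np.linalg.norm(o-s["eef_pos"][:2]))
# tray -x end top edge bottommost grey, cols 320..425
m=hsv[...,1]<90
B=np.array([[u,np.flatnonzero(m[200:290,u]).max()+200.5] for u in range(372,424,3)])
w=ray(d,B,16,s)[:,:2]; pc=np.polyfit(w[:,1],w[:,0],1); print("-x end: B",B[::6].tolist(),"yaw",-np.degrees(np.arctan(pc[0])),w.mean(0))
t=np.array([np.cos(np.radians(-7.9)),np.sin(np.radians(-7.9))])
print("end along tray from slot (expect -112):",(w.mean(0)-[551,-313.8])@t)
# -y outer wall top edge (16 high at x>-2): rightmost grey rows 5..120
Q=np.array([[np.flatnonzero(m[v,440:500]).max()+440.5,v] for v in range(5,140,6)])
w=ray(d,Q,16,s)[:,:2]; n=np.array([-t[1],t[0]]); print("-y wall from slot (expect -142):",(w-[551,-313.8])@n)
E
```

```text
width 37.76435559671373
blade yaw -7.7665033 [np.float64(-7.894466376823174), np.float64(-7.825887218955937)]
origin [ 550.91 -309.33] rel tcp [38.98 -4.12] 39.194596212189296
-x end: B [[372.0, 289.5], [390.0, 289.5], [408.0, 281.5]] yaw 5.663816645461881 [ 419.75 -413.61]
end along tray from slot (expect -112): -116.28050728723825
-y wall from slot (expect -142): [-141.04 -141.09 -141.14 -141.19 -141.24 -141.3  -141.35 -141.4  -141.46
 -140.83 -140.88 -140.93 -140.98 -141.04 -141.09 -141.14 -141.2  -141.25
 -141.31 -141.37 -141.42 -141.48 -140.81]
```

```bash

python3 -m handwheel '[[[0,0,0],[0.0007,0.0042,0],1],[[0,0,0],[0,0,0.02],1],[[0,0,0],[0,0,0.025],1],[[0,0,0],[0,0,0.02],1],[[0,0,0],[0,0,0.01],1]]' >/dev/null
python3 -m handwheel '[[[0,0,0],[0,0,0],1],[[0,0,0],[0,0,0],1],[[0,0,0],[0,0,0],1]]'
```

```text
clock: 8.88
eef_pos: [512.3, -312.8, 20.4]
tool_rot: [3.14, -0.002, -0.137]
force: [0.2, 0.0, 0.6]
width: 18.3
gripper_force: 58.8
```

```bash

python3 -m handwheel '[[[0,0,0],[0,-0.003,0.003],1],[[0,0,0],[0,0,0.003],1],[[0,0,0],[0,0,0],1],[[0,0,0],[0,0,0],1]]'
```

```text
clock: 9.22
eef_pos: [512.3, -309.0, 13.5]
tool_rot: [-3.141, -0.0, -0.137]
force: [-0.3, 0.2, -0.6]
width: 18.1
gripper_force: 58.8
```

```bash

python3 -m handwheel '[[[0,0,0],[0,0,0.003],1],[[0,0,0],[0,0,0.002],1],[[0,0,0],[0,0,0],1],[[0,0,0],[0,0,0],1]]'
```

```text
clock: 9.55
eef_pos: [512.0, -309.1, 8.1]
tool_rot: [-3.141, 0.0, -0.137]
force: [-0.3, -0.2, -1.0]
width: 18.2
gripper_force: 58.8
```

```bash

python3 -m handwheel '[[[0,0,0],[0,0,0.0007],1],[[0,0,0],[0,0,0],1],[[0,0,0],[0,0,0],0.7],[[0,0,0],[0,0,0],0.6],[[0,0,0],[0,0,0],0.6]]'
python3 -m handwheel '[[[0,0,0],[0,0,0],0.6],[[0,0,0],[0,0,-0.003],0.6],[[0,0,0],[0,0,-0.01],0.6],[[0,0,0],[0,0,-0.02],0.6],[[0,0,0],[0,0,-0.03],0.6]]'
python3 -m handwheel '[[[0,0,0],[0,0,-0.035],0.6],[[0,0,0],[0,0,0],0.6],[[0,0,0],[0,0,0],0.6],[[0,0,0],[0,0,0],0.6]]'
python3 - <<'E'
from h import *
from cell import ctrl
d,s=snap(ctrl,"wrist","w4"); p=d["pixels"]; print(s["eef_pos"],s["tool_rot"])
cv2.imwrite("pics/w4.png",p[:,:,::-1])
hsv=cv2.cvtColor(p,cv2.COLOR_RGB2HSV)
m=((hsv[...,0]<22)&(hsv[...,1]>110)&(hsv[...,2]>60)).astype(np.uint8); m[:,310:]=0
c=max(cv2.findContours(m,cv2.RETR_EXTERNAL,cv2.CHAIN_APPROX_NONE)[0],key=cv2.contourArea)[:,0,:].astype(float)
w=ray(d,c,19,s)[:,:2]; ce,sz,an=cv2.minAreaRect(w.astype(np.float32)); mm=w.mean(0); v=np.linalg.svd(w-mm)[2][0]; v*=np.sign(v[0]);t=(w-ce)@v
yaw=np.degrees(np.arctan2(v[1],v[0])); front=np.array(ce)+v*t.max(); o=front+v*12
print(c.min(0),c.max(0),sz,"yaw",yaw,"origin est",o)
T=np.radians(-7.9);x=np.array([np.cos(T),np.sin(T)]);n=np.array([-x[1],x[0]]); e=o-[551,-313.8]
print("in slot",e@x,e@n)
E
```

```text
clock: 9.97
eef_pos: [512.2, -309.2, 7.7]
tool_rot: [3.141, -0.0, -0.137]
force: [0.2, -0.4, 0.5]
width: 34.4
gripper_force: 0.0
clock: 10.38
eef_pos: [510.8, -308.1, 70.1]
tool_rot: [-3.14, 0.004, -0.137]
force: [1.2, -0.9, 0.0]
width: 34.3
gripper_force: 0.0
clock: 10.72
eef_pos: [512.2, -308.7, 106.0]
tool_rot: [-3.141, -0.001, -0.137]
force: [0.4, 0.7, -1.3]
width: 34.3
gripper_force: 0.0
[ 512.22 -308.74  106.03] [-3.14 -0.   -0.14]
[244. 161.] [267. 262.] (18.274738311767578, 87.64286804199219) yaw -8.170236610144421 origin est [ 552.25 -314.23]
in slot 1.2996375036875036 -0.25782396350642645
```

View pics/w4.png

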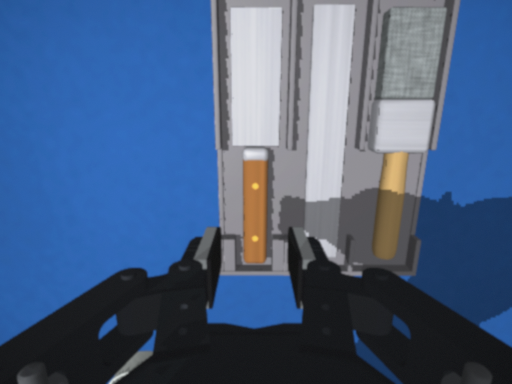

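The spatula lies flat in its slot: handle at (255,161–262), blade inside its walls, offset about (1.3,-0.3) mm. Next I'll lift to z≈340, go to the carousel and yaw so the camera sees the gate and bottle.

```bash

python3 -m handwheel '[[[0,0,0],[0,0,-0.039],0.6],[[0,0,0],[0,0,-0.039],0.3],[[0,0,0],[0,0,-0.039],0],[[0,0,0],[0,0,-0.039],0],[[0,0,0],[0,0,-0.039],0]]'
python3 -m handwheel '[[[0,0,0],[0,0,-0.039],0],[[0,0,0],[0,-0.02,0],0],[[0,0,0],[0.0006,-0.036,0],0],[[0,0,0],[0.0006,-0.036,0],0],[[0,0,0],[0.0006,-0.036,0],0]]'
python3 -m handwheel '[[[0,0,0],[0.0006,-0.036,0],0],[[0,0,0],[0.0006,-0.036,0],0],[[0,0,0],[0.0006,-0.036,0],0],[[0,0,0],[0.0006,-0.036,0],0],[[0,0,0],[0.0006,-0.036,0],0]]'
python3 -m handwheel '[[[0,0,0],[0.0006,-0.036,0],0],[[0,0,0],[0.0006,-0.036,0],0],[[0,0,0],[0.0006,-0.036,0],0],[[0,0,0],[0.0006,-0.036,0],0],[[0,0,0],[0.0006,-0.036,0],0]]'
python3 -m handwheel '[[[0,0,0],[0,-0.02,0],0],[[0,0,-7],[0,0,0],0],[[0,0,-7],[0,0,0],0],[[0,0,-7],[0,0,0],0],[[0,0,-7],[0,0,0],0]]'
python3 -m handwheel '[[[0,0,-7],[0,0,0],0],[[0,0,-7],[0,0,0],0],[[0,0,-7],[0,0,0],0],[[0,0,-7],[0,0,0],0],[[0,0,-7],[0,0,0],0]]'
python3 -m handwheel '[[[0,0,-7],[0,0,0],0],[[0,0,-7],[0,0,0],0],[[0,0,-7],[0,0,0],0],[[0,0,-7],[0,0,0],0],[[0,0,-7],[0,0,0],0]]'
python3 -m handwheel '[[[0,0,-7],[0,0,0],0],[[0,0,-4],[0,0,0],0],[[0,0,0],[0,0,0],0],[[0,0,0],[0,0,0],0],[[0,0,0],[0,0,0],0]]'
python3 - <<'E'
from h import *
from cell import ctrl
d,s=snap(ctrl,"wrist","w5"); p=d["pixels"]; print(s["eef_pos"],s["tool_rot"],s["qd"],s["qpos"])
cv2.imwrite("pics/w5.png",p[:,:,::-1])
E
```

```text
clock: 11.18
eef_pos: [511.3, -308.6, 301.1]
tool_rot: [-3.141, 0.003, -0.137]
force: [1.5, -0.3, -1.1]
width: 80.5
gripper_force: 0.0
clock: 11.6
eef_pos: [530.9, -181.1, 338.5]
tool_rot: [-3.141, 0.002, -0.138]
force: [1.7, -0.3, 0.5]
width: 85.4
gripper_force: 0.0
clock: 12.02
eef_pos: [558.3, -2.6, 338.4]
tool_rot: [3.141, 0.002, -0.137]
force: [-0.3, -0.2, 0.2]
width: 85.3
gripper_force: 0.0
clock: 12.43
eef_pos: [585.8, 175.2, 338.2]
tool_rot: [3.141, 0.002, -0.137]
force: [0.6, 0.5, 0.4]
width: 85.5
gripper_force: 0.0
clock: 12.85
eef_pos: [588.6, 193.2, 337.9]
tool_rot: [3.141, 0.003, 0.358]
force: [-0.1, -0.3, 0.6]
width: 85.6
gripper_force: 0.0
clock: 13.27
eef_pos: [588.5, 193.0, 338.0]
tool_rot: [-3.14, 0.002, 0.969]
force: [-0.1, 0.4, 0.1]
width: 85.5
gripper_force: 0.0
clock: 13.68
eef_pos: [588.5, 193.0, 338.0]
tool_rot: [-3.139, 0.001, 1.58]
force: [-0.3, 0.5, -0.2]
width: 85.5
gripper_force: 0.0
clock: 14.1
eef_pos: [588.9, 192.9, 338.8]
tool_rot: [-3.14, 0.0, 1.763]
force: [1.1, -0.4, -0.2]
width: 85.8
gripper_force: 0.0
[588.95 192.9  338.79] [-3.14  0.    1.76] [-0.   -0.    0.   -0.   -0.    0.    0.01] [-0.6   0.52  0.39  1.46 -0.2   1.21  0.01]
```

View pics/w5.png

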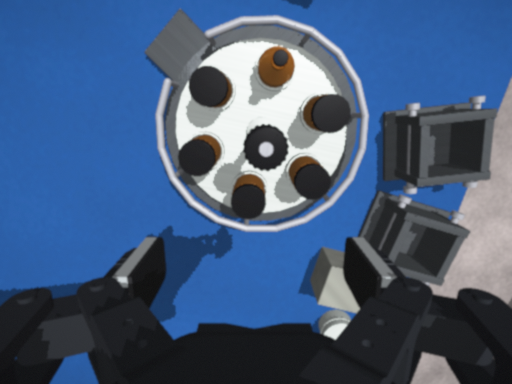

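The wrist view shows the whole carousel: knob (265,148), stopper (281,58), and the tongue of the gate with its outer corners near (181,10) and (146,50). The bottle has to turn counter-clockwise by about 50°. I'll measure it.

```bash
python3 - <<'E'
from h import *
d=load("w5.npy"); s=d["s"]; p=d["pixels"]; hsv=cv2.cvtColor(p,cv2.COLOR_RGB2HSV)
def comp(m,x,y,w,h):
    r=np.zeros(m.shape,np.uint8); r[y:y+h,x:x+w]=m[y:y+h,x:x+w]
    return max(cv2.findContours(r,cv2.RETR_EXTERNAL,cv2.CHAIN_APPROX_NONE)[0],key=cv2.contourArea)
dark=hsv[...,2]<75
k=comp(dark,235,118,60,60); (ku,kr)=cv2.minEnclosingCircle(k); ax=ray(d,ku,228,s)[0]; print("knob px",ku,kr,"axis",ax,"diam",2*kr/d["fx"]*(cam(d,s)[2,3]-228))
ax=ax[:2]
st=comp(dark,268,44,28,24); (su,sr)=cv2.minEnclosingCircle(st); b=ray(d,su,133,s)[0,:2]; print("stopper px",su,sr,cv2.boundingRect(st),"r",np.linalg.norm(b-ax),"diam",2*sr/d["fx"]*(cam(d,s)[2,3]-134))
bo=comp((hsv[...,0]<20)&(hsv[...,1]>120),255,40,45,52); bu,_=cv2.minEnclosingCircle(bo); print("body px",cv2.boundingRect(bo),bu)
b2=ray(d,bu,75,s)[0,:2]
g=(hsv[...,1]<70)&(hsv[...,2]>50)
tg=comp(g,140,5,75,85); q=tg[:,0,:].astype(np.float32)
w=ray(d,q,14,s)[:,:2]; rr=np.linalg.norm(w-ax,axis=1); w=w[(rr>158)]
box=cv2.boxPoints(cv2.minAreaRect(w.astype(np.float32))); rb=np.linalg.norm(box-ax,axis=1); e=box[np.argsort(rb)[-2:]]
print("tongue box",cv2.minAreaRect(w.astype(np.float32)),"outer",e.tolist(),"width",np.linalg.norm(e[0]-e[1]),"dist mid",np.linalg.norm(e.mean(0)-ax))
ang=lambda v:np.degrees(np.arctan2(v[1],v[0]))
nrm=e[1]-e[0]; nrm=np.array([nrm[1],-nrm[0]]); nrm*=np.sign(nrm@(e.mean(0)-ax))
print("gate angle",ang(e.mean(0)-ax),"normal",ang(nrm),"bottle",ang(b-ax),ang(b2-ax),np.linalg.norm(b2-ax))
E
```

```text
knob px (265.0, 147.0) 22.203702926635742 axis [591.53 230.96 228.  ] diam 37.885700642772264
stopper px (280.0, 58.0) 7.615873336791992 (273, 51, 15, 15) r 86.36335689333212 diam 17.790806757782022
body px (259, 47, 35, 39) (276.7897644042969, 66.42045593261719)
tongue box ((443.3689880371094, 321.326171875), (109.88263702392578, 49.98040008544922), 58.26424026489258) outer [[451.0144958496094, 381.1977233886719], [393.2159729003906, 287.7444152832031]] width 109.882614 dist mid 198.53966673835305
gate angle 148.57507021092587 normal 148.26425 bottle 88.71551423460716 88.14788926818098 85.47281549642452
```

```bash
python3 - <<'E'
from h import *
d=load("w5.npy"); s=d["s"]; p=d["pixels"]; hsv=cv2.cvtColor(p,cv2.COLOR_RGB2HSV)
ax=np.array([591.5,231.]); g=((hsv[...,1]<90)&(hsv[...,2]>40)).astype(np.uint8)
v,u=np.nonzero(g[:100,:235]); w=ray(d,np.c_[u,v],14,s)[:,:2]-ax
a=np.radians(148.4); x=w@[np.cos(a),np.sin(a)]; y=w@[-np.sin(a),np.cos(a)]
for lo,hi in ((165,175),(175,185),(185,195)):
    k=(x>lo)&(x<hi)&(abs(y)<65); print(lo,y[k].min(),y[k].max(),k.sum())
for lo in range(-35,36,10):
    k=(abs(y-lo)<5)&(x<230); print("y",lo,"end x",x[k].max())
# rail circle at z=62
E
```

```text
165 -43.80596948922681 33.72771777793736 415
175 -44.88638395473993 33.29799786154226 424
185 -44.99033283332486 33.8571037909429 432
y -35 end x 196.75914586306783
y -25 end x 196.9735555922368
y -15 end x 197.44117450419859
y -5 end x 197.66024997548644
y 5 end x 198.13539950785585
y 15 end x 198.35927425863446
y 25 end x 198.84215097735867
y 35 end x 198.8125493875227
```

The tongue is 78.5 mm wide (80 expected) and sits at 146.7°. The bottle is at 88.5° and the axis at (591.5,231), so the turn is about 58° counter-clockwise. I'll move over the knob.

```bash

python3 -m handwheel '[[[0,0,0],[0.0185,0.005,0],0],[[0,0,0],[0.0185,0.005,0],0],[[0,0,0],[0,0,0],0],[[0,0,0],[0,0,0],0],[[0,0,0],[0,0,0.02],0]]'
python3 -m handwheel '[[[0,0,0],[0,0,0.025],0],[[0,0,0],[0,0,0.02],0],[[0,0,0],[0,0,0],0],[[0,0,0],[0,0,0],0]]'
```

```text
clock: 14.57
eef_pos: [594.1, 231.0, 322.8]
tool_rot: [3.134, -0.0, 1.765]
force: [2.3, -1.2, 0.3]
width: 85.7
gripper_force: 0.0
clock: 14.9
eef_pos: [591.5, 230.1, 274.1]
tool_rot: [-3.139, 0.001, 1.764]
force: [1.1, 0.8, 1.0]
width: 85.4
gripper_force: 0.0
```

```bash

python3 -m handwheel '[[[0,0,0],[0.001,0,0.02],0],[[0,0,0],[0,0,0.025],0],[[0,0,0],[0,0,0.02],0],[[0,0,0],[0,0,0.012],0],[[0,0,0],[0,0,0],0]]'
python3 -m handwheel '[[[0,0,0],[0,0,0],0],[[0,0,0],[0,0,0],0.3],[[0,0,0],[0,0,0],0.4],[[0,0,0],[0,0,0],0.45],[[0,0,0],[0,0,0],0.45]]'
```

```text
clock: 15.32
eef_pos: [591.0, 231.6, 196.4]
tool_rot: [-3.139, 0.001, 1.765]
force: [-0.8, 0.0, -0.5]
width: 85.2
gripper_force: 0.0
clock: 15.73
eef_pos: [592.1, 232.5, 198.6]
tool_rot: [3.14, -0.0, 1.766]
force: [-0.3, 0.6, -0.4]
width: 47.1
gripper_force: 0.0
```

```bash

python3 -m handwheel '[[[0,0,0],[-0.001,0,0.002],0.5],[[0,0,0],[0,0,0],0.6],[[0,0,0],[0,0,0],1],[[0,0,0],[0,0,0],1],[[0,0,0],[0,0,0],1]]'
python3 -m handwheel '[[[0,0,0],[0,0,0],1],[[0,0,0],[0,0,0],1],[[0,0,0],[0,0,0],1]]'
```

```text
clock: 16.15
eef_pos: [591.3, 231.0, 195.9]
tool_rot: [-3.14, -0.0, 1.765]
force: [-2.9, -0.7, 6.1]
width: 36.7
gripper_force: 60.1
clock: 16.4
eef_pos: [591.3, 231.0, 195.9]
tool_rot: [-3.14, -0.0, 1.765]
force: [-3.6, -1.5, 5.3]
width: 37.1
gripper_force: 60.1
```

```bash

python3 -m handwheel '[[[0,0,-1],[0,0,0],1],[[0,0,-2],[0,0,0],1],[[0,0,-3],[0,0,0],1],[[0,0,-3],[0,0,0],1],[[0,0,-3],[0,0,0],1]]'
python3 -m handwheel '[[[0,0,-3],[0,0,0],1],[[0,0,-3],[0,0,0],1],[[0,0,-3],[0,0,0],1],[[0,0,-3],[0,0,0],1],[[0,0,-3],[0,0,0],1]]'
python3 -m handwheel '[[[0,0,-3],[0,0,0],1],[[0,0,-3],[0,0,0],1],[[0,0,-3],[0,0,0],1],[[0,0,-3],[0,0,0],1],[[0,0,-3],[0,0,0],1]]'
python3 -m handwheel '[[[0,0,-3],[0,0,0],1],[[0,0,-3],[0,0,0],1],[[0,0,-3],[0,0,0],1],[[0,0,-3],[0,0,0],1],[[0,0,-2.5],[0,0,0],1]]'
python3 -m handwheel '[[[0,0,-1.5],[0,0,0],1],[[0,0,0],[0,0,0],1],[[0,0,0],[0,0,0],1],[[0,0,0],[0,0,0],1],[[0,0,0],[0,0,0],1]]'
python3 - <<'E'
from h import *
from cell import ctrl
d,s=snap(ctrl,"wrist","w6"); p=d["pixels"]; print(np.degrees(s["tool_rot"]),s["qd"],s["qpos"])
e,_=snap(ctrl,"scene","s6"); f,_=snap(ctrl,"side","d6")
c=lambda im,x,y,w,h,W,H:cv2.resize(im[y:y+h,x:x+w],(W,H),interpolation=cv2.INTER_CUBIC)
o=np.vstack([c(p,0,0,512,384,400,300),c(e["pixels"],250,185,112,84,400,300)])
o=np.hstack([o,np.vstack([c(f["pixels"],205,130,121,91,400,300),c(e["pixels"],120,175,120,90,400,300)])])
cv2.imwrite("pics/c6.png",o[:,:,::-1])
E
```

```text
clock: 16.82
eef_pos: [590.8, 230.9, 195.9]
tool_rot: [-3.139, -0.0, 1.977]
force: [-5.2, -1.5, 5.4]
width: 36.4
gripper_force: 60.8
clock: 17.23
eef_pos: [590.3, 230.6, 195.9]
tool_rot: [-3.139, -0.001, 2.239]
force: [-6.8, -2.8, 7.5]
width: 36.6
gripper_force: 60.9
clock: 17.65
eef_pos: [589.8, 230.1, 195.9]
tool_rot: [-3.138, -0.002, 2.5]
force: [-8.1, -3.4, 8.3]
width: 36.8
gripper_force: 61.0
clock: 18.07
eef_pos: [589.5, 229.6, 195.9]
tool_rot: [-3.138, -0.004, 2.753]
force: [-8.2, -4.0, 8.6]
width: 36.5
gripper_force: 61.1
clock: 18.48
eef_pos: [589.5, 229.5, 195.9]
tool_rot: [-3.138, -0.004, 2.777]
force: [-8.6, -5.2, 9.3]
width: 36.9
gripper_force: 61.1
[-179.77   -0.22  159.1 ] [-0.  0.  0. -0.  0. -0.  0.] [-0.45  0.64  0.06  1.6  -0.04  0.9   0.83]
```

View pics/c6.png

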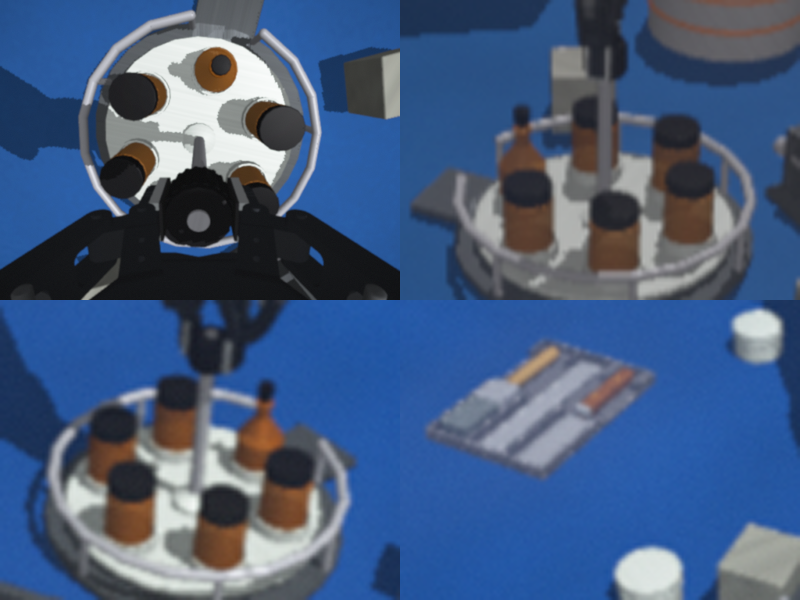

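The turntable followed: the stopper is at wrist crop (221,65), close to the gate's centre, all jars are standing, and the spatula is still in its slot. I'll measure what error is left.

```bash
python3 - <<'E'
from h import *
d=load("w6.npy"); s=d["s"]; p=d["pixels"]; hsv=cv2.cvtColor(p,cv2.COLOR_RGB2HSV)
ax=np.array([591.3,231.]); G=np.radians(146.7)
def comp(m,x,y,w,h):
    r=np.zeros(m.shape,np.uint8); r[y:y+h,x:x+w]=m[y:y+h,x:x+w]
    return max(cv2.findContours(r,cv2.RETR_EXTERNAL,cv2.CHAIN_APPROX_NONE)[0],key=cv2.contourArea)
st=comp(hsv[...,2]<75,264,64,40,40); su,sr=cv2.minEnclosingCircle(st); b=ray(d,su,134,s)[0,:2]-ax
bo=comp((hsv[...,0]<20)&(hsv[...,1]>110),240,50,75,75); bu,_=cv2.minEnclosingCircle(bo); 
rot=lambda v:(v@[np.cos(G),np.sin(G)],v@[-np.sin(G),np.cos(G)])
print("stopper",su,sr,rot(b),np.degrees(np.arctan2(b[1],b[0])),"body",cv2.boundingRect(bo),bu,[rot(ray(d,bu,z,s)[0,:2]-ax) for z in (60,80)])
g=((hsv[...,1]<90)&(hsv[...,2]>40)).astype(np.uint8)
v,u=np.nonzero(g[:60,220:360]); w=ray(d,np.c_[u+220,v],14,s)[:,:2]-ax
x,y=w@[np.cos(G),np.sin(G)],w@[-np.sin(G),np.cos(G)]
for lo in (165,172,180):
    k=(x>lo)&(x<lo+7)&(abs(y)<70); print(lo,y[k].min(),y[k].max(),k.sum())
E
```

```text
stopper (282.06097412109375, 82.81707000732422) 13.2256498336792 (np.float64(86.40413014123276), np.float64(1.4465693004220228)) 147.65915059992705 body (250, 61, 53, 57) (276.4463806152344, 88.83641052246094) [(np.float64(87.88421894123843), np.float64(0.4390832023041506)), (np.float64(86.29523705029443), np.float64(1.440342432531518))]
165 -39.72302595223464 39.27729698443652 567
172 -39.65610067815838 10.072170655960909 308
180 -39.80050389500394 -26.633778249676155 33
```

The tongue is centred at ±39.5 mm and the bottle is about 1 mm off the gate's centre line, with the grip holding at 61 N. I'll hand it in.

```bash
python3 -c "
from cell import ctrl
print(ctrl.finish_job())"
```

```text
the job is handed in; nothing more can be done
None
```

I handed the job in with the spatula flat in its slot, the reagent bottle about 1 mm off the gate's centre line, all jars standing, and the gripper closed on the knob; the hand-in returned no verdict.

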